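# Lock a printing block in its clamping bed

### The job

Push the heavy carved printing block forward along its grey bed until its whole front face rests against the steel fence. Then take the T-key out of its wooden stand, push it fully home in the slotted lock barrel beside the bed and turn it clockwise to the stop, so that the latch arm closes behind the block; leave the key standing in the lock. Turn the latch only by its key, and leave the other things on the table where they are.

Things in the scene. Friction and masses are not known exactly. Their poses are not given: they have to be found in the camera images.
- bed: Fixed grey steel bed. Origin at table height under the centre of the block's home; +x to the fence. Plate top 8 mm above the table, x -200 to +80 mm, y +-120 mm. Steel fence across the far end, near face at x = +50 mm, 40 mm high. Two cheeks, as high, run back from it, inner faces at y = +-92 mm (block's spare: 17 mm a side), flaring outward from x = +5 to -30 mm (y +-112 mm).
- block: Heavy (0.8 to 1.4 kg) dark wooden printing block, carved face up: 100 mm along x (to the fence), 150 mm along y, 55 mm high. Lies loose on the bed plate, 80 to 115 mm short of home, a little askew. Slides under a 4 to 11 N push on its rear face (x = -50 mm); pushed near a rear corner it also turns. Origin: centre of underside. Home: front face on the fence.
- block_front_left (a point): The block's front (+x) left (+y) vertical edge, half-way up.
- block_front_right (a point): The block's front (+x) right (-y) vertical edge, half-way up.
- lock_mouth (a point): Centre of the slot's mouth, top of the lock barrel, 58 mm above the table; z up. Dark steel barrel 58 mm across with bright square plug, fixed to the bed's right at x = -67, y = -155 mm of the bed. Slot 31 mm along x by 11 mm along y, 40 mm deep. x also runs along the latch arm, a dark bar 16 mm wide that reaches 113 mm from the barrel's axis, top 34 mm above the table.
- latch (a joint): Angle of barrel, slot and arm (one piece), rad: 0 open (arm points back to the robot), growing clockwise seen from above to the stop at 1.3 (arm across, 9 mm behind the seated block). Starts at 0 to 0.15. The key has 0.12 rad of play in the slot, so turn it that much further. Friction 0.08 N m; stays where left. The arm strikes a block that is not home.
- key_mid (a point): Centre of the steel T-key, half-way up; z up its axis, x along its wide side; same after a half turn. Grip plate 55 mm along x, 10 mm along y, from 13.5 to 47.5 mm above this point. Starts upright in the stand, blade down. Home in the lock this point is 12.5 mm above lock_mouth.
- stand: Fixed light wooden block 70 x 70 mm, 46 mm high, with a vertical slot for the key in its middle (slot 29 by 11 mm, long axis along its x), left or right of the bed. Origin at the centre of its underside.
- tin_mid (a point): Bystander: closed metal tin, 68 mm across, 75 mm high, on the other side of the bed from the key stand; its centre.
- oval_block: Bystander: small printing block 85 x 60 x 35 mm with a low grip on top (57 mm in all); origin under its centre.
- border_block: Bystander: small printing block 120 x 45 x 40 mm with a low grip on top (62 mm in all); origin under its centre.
- brush: Bystander: cleaning brush 190 mm long, lying.
- key: The loose T-key, 95 mm tall, 120 g; origin at the blade's tip, 47.5 mm below key_mid. Blade 26 mm (x) by 8 mm (y), 35 mm long, its lowest 8 mm rounded and stepped to 18 by 6 mm. Above it a round collar, 32 mm across and 6 mm thick, that rests on the rim of the hole; then a 12 mm round neck 19 mm long; then the grip plate.
Mind the look-alikes: they are no part of the job. Leave any turquoise look-alike of the block alone.

How it is judged:
On the way, in this order (a step that is already met when the one before it is completed fails the run):
1. the block is home: both front edges within 6 mm of the fence, flat on the bed between the cheeks (x of each of block_front_left, block_front_right in the frame of bed above 0.044 m and z of block in the frame of bed below 0.012 m and y of block in the frame of bed between -0.02 and 0.02 m), for 0.2 s.
2. with the block home and the latch still open (below 0.5 rad), the key is fully home in the lock (all of step 1 and horizontal distance between key_mid and lock_mouth below 0.005 m and z of key_mid in the frame of lock_mouth below 0.0165 m and angle between key_mid's own z axis and vertical below 0.1 rad and value of joint latch below 0.5 rad), for 0.2 s.
At the end, for the whole second after the job is handed in: Block flat on the bed, both front edges within 6 mm of the fence, centre within 20 mm of the bed's middle line; key upright in the lock (0.1 rad), within 5 mm of the slot's centre and 4 mm of fully home; latch at 1.15 rad or more; block and key at rest (all of step 1 and horizontal distance between key_mid and lock_mouth below 0.005 m and z of key_mid in the frame of lock_mouth below 0.0165 m and angle between key_mid's own z axis and vertical below 0.1 rad and value of joint latch above 1.15 rad and linear speed of each of block, key below 0.01 m/s); the robot touches nothing.
It fails at once if the robot pushes the barrel or latch arm itself with more than 4 N (contact force between any of the fingers, the arm and latch above 4 N).
It fails at once if the block is lifted or tipped off the bed (more than 15 mm, or 0.2 rad) (z of block in the frame of bed above 0.023 m or angle between block's own z axis and vertical above 0.2 rad).
It fails at once if a bystander is moved more than 25 mm (distance of any of tin_mid, oval_block, border_block, brush from where it was at the start of the episode above 0.025 m).
It also fails if it takes over 72 s, if anything falls off the work surface, if the arm or the gripper's body presses on something with over 40 N, if the wrist force passes 120 N, or if a joint passes its speed limit or range.

### The arm

A 7-joint arm with a two-finger parallel gripper is mounted at the origin on the work surface. World frame = base frame: x ahead of the robot, y to its left, z up, the work surface at z = 0. Lengths are in m, angles in rad, forces in N, time in s.
With the tool pointing down it reaches from about 0.425 to 1.025 m from the base axis. Payload 3.6 kg.
Tool frame: the origin (TCP) lies midway between the tips of the shut fingers; the grasp point (between the pads) lies 19 mm behind it; y points along the fingers, z is the direction in which the jaws open and shut, and the axes are right-handed (so a half turn about y gives the same grasp; the last joint's range is limited). The gripper opens to 85 mm and grips with 20 to 120 N. Pads are 22 mm wide; open, the fingers measure 114 mm over their backs; the gripper's body (76 mm by 85 mm) begins 54 mm behind the grasp point. The pads swing forward as they close: fully open they stand 13 mm farther back than shut.
Start: joints at [1.022, 0.591, 0.048, 1.609, -0.033, 0.943, -0.034], TCP at [0.318, -0.651, 0.231] pointing down, gripper open.
Joint ranges: [-2.69, 2.69], [-0.47, 2.24], [-1.27, 1.36], [0.19, 2.51], [-1.53, 4.68], [0.08, 2.07], [-3.09, 3.09]. Speed limits (rad/s): [2.57, 2.57, 3.14, 3.14, 3.14, 3.14, 3.14].

### API

Orientations are given as a unit quaternion [x, y, z, w].
In Python, from cell import r gives the robot as it stands.
- The arm moves only by the tool move_arm, never from a script. Its argument "moves" is a list of rows, each a list of 7 numbers: the shift along the world's x, y, z each as a share of 7.5 cm, from -1 to 1, then the turn, a rotation vector about the world's x, y, z each as a share of 6 degrees, from -1 to 1, then the finger opening in mm, from 0 to 85.4. A call has 1 to 12 rows; each row shifts and turns the commanded pose from where the row before left it; what a row does not reach is not made up. A row lasts 1/10 s, in which the tool goes at most 50 mm and 8.59 degrees, less where a joint would pass 70% of its speed; a pose out of reach is approached as far as the arm can. A call with a number of a shift or a turn outside -1 to 1 is refused whole. A call with a gripper value outside its range is refused whole. The fingers move at their own pace and stop on an object; "grip_force" is the grip in N (left out, the last holds). Time passes only in rows, so rows that do not move let the fingers close. It gives the time, the measured TCP pose, the force and the opening at its end, in the units of the state.
- r.read_state(): the state, without advancing time (a new reading comes with each control period).
- r.camera(name): name is "side" or "top"; returns a dict with "image" (480x640x3 uint8, red, green, blue), "range_z" (480x640 float32, m along the optical axis (not along the pixel's ray), 0 where there is no reading), "camera_matrix" (3x3 intrinsics, pixels), "k1" (the pictures are not rectified: a ray, as slopes to the right and down, at radius r is drawn at 1 + k1 r^2 times it, then the intrinsics apply), "eye" and "rotation" of the camera in the world. Camera axes: x right, y down, z forward; pixel columns grow to the right and rows downward; lengths in m; the calibration is good to about 2 mm. A picture is of the moment at which its call begins.
- r.job_done(): hands the job in, once; it reports no verdict.
Trained networks look in the newest picture that a camera, given by its name, has taken for a name from the list of things; names that differ only in an ending like _2 or _b are one class to them, and where a whole thing is asked for, a point or a joint stands for the part that bears it (a point fixed in the world has none). Each returns a list of dicts, best first, with "conf" (0 to 1); they miss things now and then, are a little off and sometimes report something else, mostly with a low value. They report only what shows in the picture. A call takes as long as a camera call. They do not tell look-alikes from the thing itself.
- r.spot_in(query, camera): "position" ([x, y, z] in m, in the coordinates of the camera as it stood for that picture, good to about 4 mm: the middle of the surface that is visible of it).
The state is a dict: "time_s": time; "q": joint angles; "qvel": joint speeds; "effort": joint torques, N m; "ee_pos": TCP position; "tool_rot": TCP orientation; "ft_force": force on the tool from outside, world axes, zero at the start; "ft_torque": the same for the moment, N m; "width": finger opening in m.
Only numpy, scipy, OpenCV 4.12 (cv2) and the standard library are available. Lean on these libraries where they do the work, as an engineer would, in place of code of your own. Each camera call takes 0.05 s, during which the arm holds its last target.

## Working session

There is one attempt and no reset: what is moved stays moved. The work goes in short steps, Python scripts to look and compute and a tool call to move; the robot and the scene stay as the last step left them, time stands still between calls to the robot, and variables do not carry over. Pictures are saved under pics/ and viewed, and the job is handed in when it is done.

Besides the shell and the picture viewer there is one more tool, called after ">>>" as name(argument=value, ...) on one line, values as JSON. move_arm: Moves the arm, as the interface text tells. Its arguments: {"type":"object","properties":{"moves":{"type":"array","items":{"type":"array","items":{"type":"number"}}},"grip_force":{"type":"number"}},"required":["moves"]}

```bash
ls; mkdir -p pics
cat > h.py <<'E'
import numpy as np, cv2
from cell import r
def shot(name,fn=None):
    c=r.camera(name)
    if fn: cv2.imwrite('pics/'+fn,cv2.cvtColor(c['image'],cv2.COLOR_RGB2BGR))
    np.savez('last_'+name+'.npz',**{k:np.array(v) for k,v in c.items()})
    return c
def cloud(c):
    K=np.array(c['camera_matrix']);k1=float(c['k1'])
    h,w=c['range_z'].shape
    u,v=np.meshgrid(np.arange(w),np.arange(h))
    pts=np.stack([u,v],-1).reshape(-1,1,2).astype(np.float64)
    n=cv2.undistortPoints(pts,K,np.array([k1,0,0,0.])).reshape(h,w,2)
    z=c['range_z']
    P=np.dstack([n[...,0]*z,n[...,1]*z,z])
    return P@np.array(c['rotation']).T+np.array(c['eye'])
def tow(c,p): return np.array(c['rotation'])@np.array(p)+np.array(c['eye'])
E
python3 - <<'E'
from h import *
print(r.read_state())
for n in('top','side'):
    c=shot(n,n+'0.png'); print(n,c['eye'],np.round(c['rotation'],3),c['camera_matrix'],c['k1'])
    for q in['bed','block','lock_mouth','latch','key_mid','stand','tin_mid','oval_block','border_block','brush','key','block_front_left','block_front_right']:
        for d in r.spot_in(q,n)[:3]: print(q,round(d['conf'],2),np.round(tow(c,d['position']),3))
E
```

```text
pics
{'time_s': 0.0, 'q': array([ 1.02250587,  0.59211602,  0.04832707,  1.60981507, -0.03332796,
        0.94266314, -0.03370613]), 'qvel': array([ 0.00073969,  0.00037014, -0.00068785,  0.00098398,  0.0014382 ,
        0.0002421 , -0.00181304]), 'effort': array([-1.21858608e-03, -5.48695385e+01,  1.54635295e+00, -1.98123926e+01,
        9.48239118e-03,  8.76972423e-03,  1.54799454e-05]), 'ee_pos': array([ 0.31811581, -0.6505801 ,  0.23014657]), 'tool_rot': array([-0.15963786,  0.68964633, -0.68815452,  0.15920755]), 'ft_force': array([-0.89194108,  0.23636347,  0.60018744]), 'ft_torque': array([0.04915535, 0.01668559, 0.02613584]), 'width': 0.08532969657845534}
top [0.23894699 0.02015095 1.28188542] [-0.699  0.708 -0.073  0.072] [[492.41217314   0.         316.45073719]
 [  0.         492.41217314 246.91846925]
 [  0.           0.           1.        ]] -0.139415420789944Traceback (most recent call last):
  File "<stdin>", line 6, in <module>
  File "h.py", line 17, in tow
    def tow(c,p): return np.array(c['rotation'])@np.array(p)+np.array(c['eye'])
                         ~~~~~~~~~~~~~~~~~~~~~~~^~~~~~~~~~~~
ValueError: matmul: Input operand 1 has a mismatch in its core dimension 0, with gufunc signature (n?,k),(k,m?)->(n?,m?) (size 3 is different from 4)
```

```bash
sed -i "s/^import numpy as np, cv2/import numpy as np, cv2\nfrom scipy.spatial.transform import Rotation as Ro\ndef RM(c): return Ro.from_quat(np.array(c['rotation'])).as_matrix()/; s/np.array(c\['rotation'\])\.T/RM(c).T/; s/np.array(c\['rotation'\])@/RM(c)@/" h.py
python3 - <<'E'
from h import *
print(Ro.from_quat(r.read_state()['tool_rot']).as_matrix().round(3))
for n in('top','side'):
    c=shot(n,n+'0.png'); print(n,c['eye'],RM(c).round(2).tolist())
    for q in['bed','block','lock_mouth','latch','key_mid','stand','tin_mid','oval_block','border_block','brush','key','block_front_left','block_front_right']:
        for d in r.spot_in(q,n)[:3]: print(q,round(d['conf'],2),np.round(tow(c,d['position']),3))
E
```

```text
[[-0.898 -0.001  0.439]
 [-0.439  0.002 -0.898]
 [ 0.    -1.    -0.002]]
top [0.23894699 0.02015095 1.28188542] [[-0.01, -0.98, 0.2], [-1.0, 0.01, -0.0], [0.0, -0.2, -0.98]]
bed 0.85 [ 0.591 -0.027  0.008]
block 0.76 [ 0.312 -0.148  0.059]
block 0.75 [0.533 0.001 0.062]
block 0.68 [0.238 0.27  0.06 ]
lock_mouth 0.73 [ 0.549 -0.141  0.055]
latch 0.73 [ 0.549 -0.144  0.052]
key_mid 0.52 [ 0.489 -0.337  0.098]
stand 0.91 [ 0.472 -0.33   0.044]
tin_mid 0.8 [0.487 0.285 0.073]
oval_block 0.89 [0.668 0.346 0.037]
oval_block 0.44 [ 0.488 -0.335  0.098]
border_block 0.98 [ 0.358 -0.355  0.04 ]
brush 0.95 [ 0.652 -0.361  0.019]
key 0.54 [ 0.489 -0.336  0.096]
block_front_left 0.84 [ 0.313 -0.145  0.056]
block_front_left 0.65 [ 0.53  -0.003  0.062]
block_front_left 0.64 [0.239 0.262 0.056]
block_front_right 0.71 [0.238 0.264 0.054]
block_front_right 0.67 [ 0.525 -0.     0.066]
block_front_right 0.63 [ 0.316 -0.147  0.055]
side [-0.03884803  0.5696224   1.02862722] [[-0.76, -0.51, 0.4], [-0.65, 0.6, -0.47], [-0.0, -0.62, -0.79]]
bed 0.94 [0.589 0.    0.006]
block 0.69 [ 0.301 -0.137  0.059]
block 0.64 [0.522 0.015 0.066]
block 0.63 [0.234 0.279 0.056]
lock_mouth 0.7 [ 0.547 -0.141  0.041]
latch 0.98 [ 0.548 -0.133  0.042]
key_mid 0.95 [ 0.485 -0.336  0.088]
stand 0.76 [ 0.474 -0.318  0.042]
tin_mid 0.85 [0.474 0.301 0.07 ]
tin_mid 0.47 [ 0.548 -0.137  0.041]
oval_block 0.7 [0.663 0.351 0.036]
border_block 0.79 [ 0.347 -0.34   0.042]
border_block 0.23 [0.522 0.017 0.063]
brush 0.7 [ 0.647 -0.352  0.018]
key 0.54 [ 0.486 -0.339  0.086]
block_front_left 0.82 [0.519 0.019 0.067]
block_front_left 0.72 [0.231 0.281 0.062]
block_front_left 0.59 [ 0.308 -0.132  0.055]
block_front_right 0.88 [0.228 0.278 0.06 ]
block_front_right 0.57 [0.519 0.018 0.065]
```

View pics/top0.png

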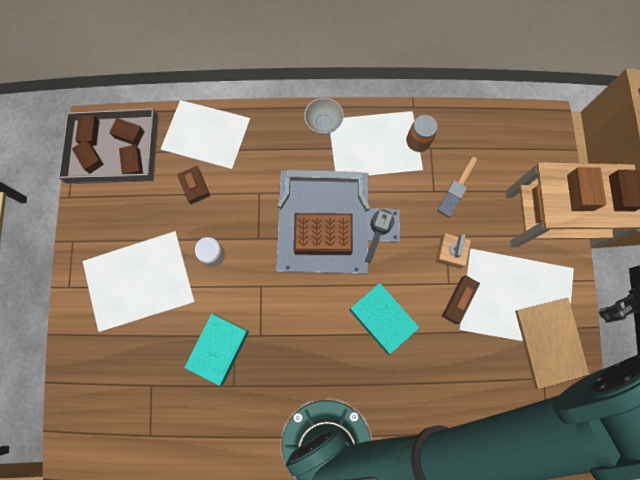

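View pics/side0.png

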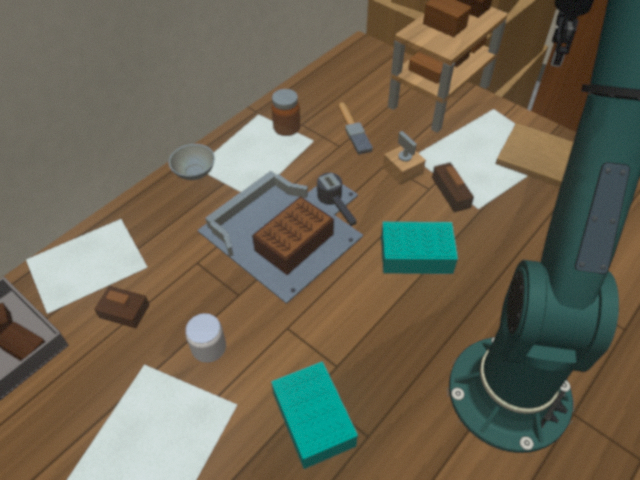

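```bash
cat > m.py <<'E'
from h import *
def rect(P,z0,z1,box):
    m=(P[...,2]>z0)&(P[...,2]<z1)&(P[...,0]>box[0])&(P[...,0]<box[1])&(P[...,1]>box[2])&(P[...,1]<box[3])
    q=P[m]; 
    if len(q)<4: return None
    (cx,cy),(w,h),a=cv2.minAreaRect((q[:,:2]*1000).astype(np.float32))
    return len(q),round(cx,1),round(cy,1),round(w,1),round(h,1),round(a,2),(np.median(q[:,2])*1000).round(1)
if __name__=='__main__':
  import sys
  for n in('top','side'):
    c=shot(n); P=cloud(c)
    print(n)
    print(' block',rect(P,.055,.075,(.44,.68,-.09,.12)))
    print(' plate',rect(P,.003,.014,(.40,.75,-.15,.2)))
    print(' fence',rect(P,.040,.053,(.62,.80,-.13,.2)))
    print(' barrel',rect(P,.052,.066,(.49,.63,-.19,-.09)))
    print(' arm',rect(P,.029,.040,(.35,.6,-.22,-.085)))
    print(' stand',rect(P,.042,.050,(.40,.56,-.40,-.26)))
    print(' key',rect(P,.075,.12,(.40,.56,-.40,-.26)))
    print(' keytop',rect(P,.091,.12,(.40,.56,-.40,-.26)))
    print(' tin',rect(P,.07,.08,(.40,.56,.2,.36)))
E
python3 m.py
python3 - <<'E'
import cv2
a=cv2.imread('pics/top0.png')[150:300,260:500]
cv2.imwrite('pics/crop0.png',cv2.resize(a,None,fx=3.3,fy=3.3,interpolation=cv2.INTER_CUBIC))
E
```

```text
top
 block (2249, 533.8, -1.2, 149.2, 99.9, 89.0, np.float64(64.2))
 plate (6064, 574.8, 25.4, 349.4, 349.2, 0.0, np.float64(7.4))
 fence (304, 664.8, -4.8, 218.6, 86.8, 89.33, np.float64(41.4))
 barrel (311, 563.8, -157.1, 54.2, 56.0, 17.43, np.float64(56.9))
 arm (218, 527.2, -141.0, 55.2, 140.5, 85.89, np.float64(34.2))
 stand (495, 462.6, -344.9, 133.9, 90.4, 5.53, np.float64(45.6))
 key (148, 485.6, -341.1, 12.8, 52.9, 74.4, np.float64(103.3))
 keytop (114, 485.7, -341.2, 12.2, 52.9, 71.95, np.float64(104.9))
 tin (453, 490.7, 292.7, 60.5, 61.1, 80.81, np.float64(74.6))
side
 block (2737, 533.8, 1.2, 152.7, 104.1, 88.73, np.float64(65.4))
 plate (7375, 575.0, 25.1, 349.8, 349.7, 0.01, np.float64(8.4))
 fence (619, 666.0, 2.3, 91.2, 225.3, 0.13, np.float64(41.9))
 barrel (363, 564.5, -154.4, 54.6, 61.8, 40.94, np.float64(58.1))
 arm (332, 480.8, -134.6, 60.0, 233.4, 85.2, np.float64(34.7))
 stand (463, 464.1, -337.5, 136.5, 82.5, 6.74, np.float64(46.8))
 key (259, 486.7, -337.9, 13.4, 58.0, 73.48, np.float64(96.2))
 keytop (162, 486.6, -338.3, 12.2, 58.0, 72.96, np.float64(103.5))
 tin (797, 488.5, 294.9, 61.0, 62.5, 50.57, np.float64(75.6))
```

View pics/crop0.png

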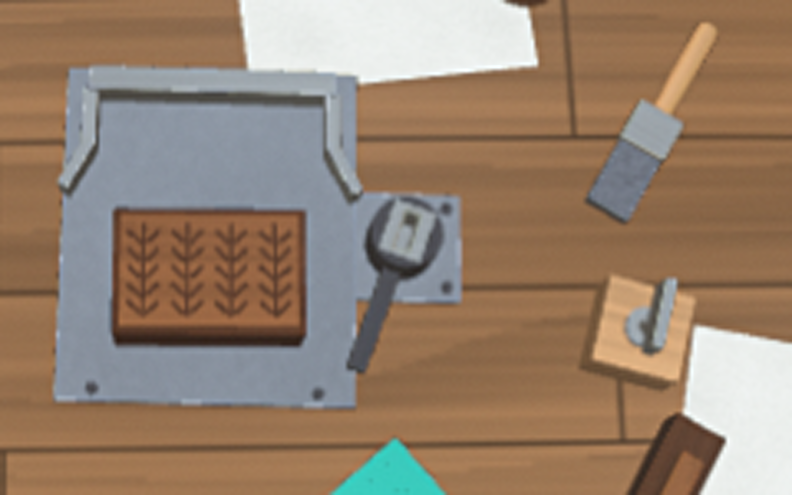

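Run:
```python
from h import *
for n in('top','side'):
    d=np.load(f'last_{n}.npz'); P=cloud(d); x,y,z=[P[...,i]*1000 for i in range(3)]
    m=(z>36)&(z<50)&(x>640)&(x<760)&(abs(y)<78)
    q=P[m]*1000
    # front and back edges of fence by y bins
    f=[];b=[]
    for y0 in range(-75,75,6):
        s=q[(q[:,1]>=y0)&(q[:,1]<y0+6)]
        if len(s): f.append((y0+3,s[:,0].min()));b.append((y0+3,s[:,0].max()))
    for e in(f,b):
        e=np.array(e);p=np.polyfit(e[:,0],e[:,1],1);print(n,'fence edge slope deg',np.degrees(p[0]),'x at 0',p[1],'std',np.std(e[:,1]-np.polyval(p,e[:,0])))
    # cheeks inner
    for s in(-1,1):
        m=(z>36)&(z<50)&(x>640)&(x<690)&(y*s>60)&(y*s<125); q=P[m]*1000
        print(' cheek',s,[(x0,(q[(q[:,0]>=x0)&(q[:,0]<x0+10),1]*s).min().round(1) if ((q[:,0]>=x0)&(q[:,0]<x0+10)).any() else None,(q[(q[:,0]>=x0)&(q[:,0]<x0+10),1]*s).max().round(1) if ((q[:,0]>=x0)&(q[:,0]<x0+10)).any() else None) for x0 in range(640,690,10)])
    # plate edges: z in 4..14
    # rear
    e=[]
    for y0 in range(-90,100,10):
        s=(y>y0)&(y<y0+10)&(z>4)&(z<14)&(x>380)&(x<480)
        if s.any(): e.append((y0+5,x[s].min()))
    e=np.array(e);p=np.polyfit(e[:,0],e[:,1],1);print(' rear',np.degrees(p[0]),p[1],np.std(e[:,1]-np.polyval(p,e[:,0])))
    for lo,hi,nm in((90,160,'L'),):
        e=[]
        for x0 in range(450,640,10):
            s=(x>x0)&(x<x0+10)&(z>4)&(z<14)&(y>lo)&(y<hi)
            if s.any(): e.append((x0+5,y[s].max()))
        e=np.array(e);p=np.polyfit(e[:,0],e[:,1],1);print(' left',np.degrees(p[0]),np.polyval(p,550),np.std(e[:,1]-np.polyval(p,e[:,0])))
```

```text
top fence edge slope deg 2.1756353751298136 x at 0 686.5958569538041 std 0.9644895831903194
top fence edge slope deg 2.267552203880712 x at 0 705.6294952227069 std 1.1134910647753458
 cheek -1 [(640, np.float64(98.4), np.float64(106.6)), (650, np.float64(98.9), np.float64(107.2)), (660, np.float64(99.2), np.float64(110.2)), (670, np.float64(99.1), np.float64(110.4)), (680, np.float64(62.5), np.float64(110.7))]
 cheek 1 [(640, np.float64(89.3), np.float64(100.0)), (650, np.float64(89.2), np.float64(97.4)), (660, np.float64(86.5), np.float64(97.4)), (670, np.float64(86.4), np.float64(97.4)), (680, np.float64(62.6), np.float64(97.4))]
 rear 0.2571334934994004 390.4518262135374 7.324145637685443
 left -5.146886541962287 145.7077425802617 12.858742296235516
side fence edge slope deg 2.1221183506096217 x at 0 686.7891540048114 std 0.8304910597701199
side fence edge slope deg 2.4001250391277402 x at 0 708.2851834735319 std 1.3364261374004254
 cheek -1 [(640, np.float64(93.5), np.float64(105.0)), (650, np.float64(94.8), np.float64(106.1)), (660, np.float64(94.3), np.float64(106.9)), (670, np.float64(93.0), np.float64(107.0)), (680, np.float64(60.4), np.float64(107.2))]
 cheek 1 [(640, np.float64(90.2), np.float64(104.2)), (650, np.float64(88.0), np.float64(102.0)), (660, np.float64(89.6), np.float64(102.0)), (670, np.float64(89.0), np.float64(101.9)), (680, np.float64(62.6), np.float64(100.5))]
 rear 1.219780809549337 388.29798817340753 7.733922253339775
 left -0.21164535889139338 149.48877199573164 8.105497745020378
```

>>> move_arm(moves=[[0.068,0.335,0,0,0,0.973,85],[0.068,0.335,0,0,0,0.973,85],[0.068,0.335,0,0,0,0.973,85],[0.068,0.335,0,0,0,0.973,85],[0.068,0.335,0,0,0,0.973,85],[0.068,0.335,0,0,0,0.973,85],[0.068,0.335,0,0,0,0.973,85],[0.068,0.335,0,0,0,0.973,85],[0.068,0.335,0,0,0,0.973,85],[0.068,0.335,0,0,0,0.973,85],[0.068,0.335,0,0,0,0.973,85],[0.068,0.335,0,0,0,0.973,85]])

```text
time_s: 2.8
ee_pos: [0.3799, -0.349, 0.2316]
tool_rot: [0.527, -0.471, 0.472, -0.527]
ft_force: [-0.5, -0.9, 0.3]
width: 0.0853
```

>>> move_arm(moves=[[0.068,0.335,0,0,0,0.973,85],[0.068,0.335,0,0,0,0.973,85],[0.068,0.335,0,0,0,0.973,85],[0.068,0.335,0,0,0,0.973,85],[0.068,0.335,0,0,0,0.973,85],[0.068,0.335,0,0,0,0.973,85],[0.068,0.335,0,0,0,0.973,85],[0.068,0.335,0,0,0,0.973,85],[0.068,0.335,0,0,0,0.973,85],[0.068,0.335,0,0,0,0.973,85],[0.068,0.335,0,0,0,0.973,85],[0.068,0.335,0,0,0,0.973,85]])

```text
time_s: 4.0
ee_pos: [0.4412, -0.0475, 0.2316]
tool_rot: [0.702, -0.084, 0.084, -0.702]
ft_force: [0.0, -0.1, 0.4]
width: 0.085
```

>>> move_arm(moves=[[0.068,0.335,0,0,0,0.973,85],[0.068,0.335,0,0,0,0.973,85],[0,0,0,0,0,0,85],[0,0,0,0,0,0,85]])

```text
time_s: 4.4
ee_pos: [0.4512, 0.002, 0.2314]
tool_rot: [0.707, -0.013, 0.013, -0.707]
ft_force: [-1.1, -0.1, -0.6]
width: 0.0851
```

```bash
cat > s.py <<'E'
from h import *
s=r.read_state(); R=Ro.from_quat(s['tool_rot']).as_matrix()
print('t',s['time_s'],'ee',(s['ee_pos']*1000).round(1),'jaw',np.degrees(np.arctan2(R[1,2],R[0,2])).round(2),'y',R[:,1].round(3),'F',s['ft_force'].round(1),'T',s['ft_torque'].round(2),'w',s['width'].round(4),'q',s['q'].round(2))
E
python3 s.py; python3 m.py
python3 - <<'E'
from h import *
d=np.load('last_side.npz');cv2.imwrite('pics/s1.png',d['image'][...,::-1])
E
```

```text
top
 block (153, 533.9, 51.4, 98.8, 43.0, 0.03, np.float64(63.9))
 plate (3157, 575.2, 25.1, 348.5, 349.8, 89.94, np.float64(7.0))
 fence (304, 666.1, -1.6, 86.9, 223.8, 0.11, np.float64(41.8))
 barrel (278, 565.9, -159.3, 55.1, 46.5, 41.82, np.float64(56.7))
 arm (12, 575.1, -149.6, 82.0, 25.8, 42.64, np.float64(35.3))
 stand (466, 461.9, -345.2, 136.9, 89.6, 7.88, np.float64(45.9))
 key (145, 485.8, -340.8, 11.9, 52.6, 72.15, np.float64(103.2))
 keytop (112, 485.9, -340.8, 11.9, 52.4, 72.15, np.float64(104.7))
 tin (451, 491.1, 293.4, 60.2, 60.3, 1.99, np.float64(74.7))
side
 block (2729, 533.6, 2.3, 153.2, 103.0, 88.91, np.float64(65.4))
 plate (7305, 575.0, 25.1, 349.7, 349.9, 89.99, np.float64(8.4))
 fence (567, 671.3, 5.7, 88.2, 223.5, 2.91, np.float64(41.7))
 barrel (361, 565.3, -152.8, 58.1, 57.8, 11.59, np.float64(57.9))
 arm (325, 474.0, -132.6, 49.5, 218.4, 80.57, np.float64(34.7))
 stand (450, 461.6, -337.8, 142.7, 82.2, 12.29, np.float64(46.7))
 key (261, 486.8, -339.4, 14.9, 56.6, 75.13, np.float64(95.2))
 keytop (159, 486.8, -339.5, 14.0, 56.6, 74.29, np.float64(103.5))
 tin (788, 488.4, 294.6, 61.8, 61.8, 79.12, np.float64(75.6))Traceback (most recent call last):
  File "s.py", line 3, in <module>
    print('t',s['time_s'],'ee',(s['ee_pos']*1000).round(1),'jaw',np.degrees(np.arctan2(R[1,2],R[0,2])).round(2),'y',R[:,1].round(3),'F',s['ft_force'].round(1),'T',s['ft_torque'].round(2),'w',s['width'].round(4),'q',s['q'].round(2))
                                                                                                                                                                                               ^^^^^^^^^^^^^^^^
AttributeError: 'float' object has no attribute 'round'
```

View pics/s1.png

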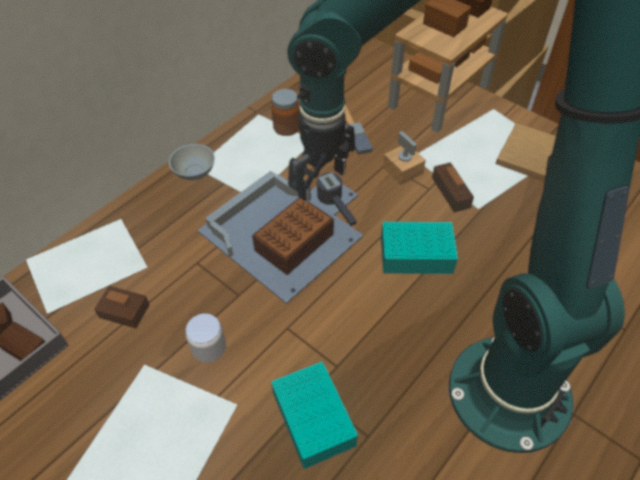

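>>> move_arm(moves=[[-0.03,0,-0.53,0,0,0,85],[0,0,-0.53,0,0,0,85],[0,0,-0.53,0,0,0,85],[0,0,-0.53,0,0,0,85],[0,0,-0.53,0,0,0,85],[0,0,-0.23,0,0,0,85],[0,0,0,0,0,0,85],[0,0,0,0,0,0,85]])

```text
time_s: 5.3
ee_pos: [0.4489, 0.0012, 0.0155]
tool_rot: [0.707, -0.014, 0.014, -0.707]
ft_force: [0.5, -0.5, 0.9]
width: 0.0851
```

```bash
sed -i "s/s\['width'\].round(4)/round(s['width'],4)/" s.py; python3 s.py
python3 - <<'E'
from h import *
c=shot('side','s2.png'); cv2.imwrite('pics/s2.png',cv2.resize(c['image'][100:340,170:490,::-1],None,fx=2.5,fy=2.5))
E
```

```text
t 5.3 ee [448.9   1.2  15.5] jaw 87.77 y [-0.    -0.001 -1.   ] F [ 0.5 -0.5  0.9] T [-0.   -0.   -0.01] w 0.0851 q [ 0.11  0.68 -0.28  2.33  0.88  0.23  0.55]
```

View pics/s2.png

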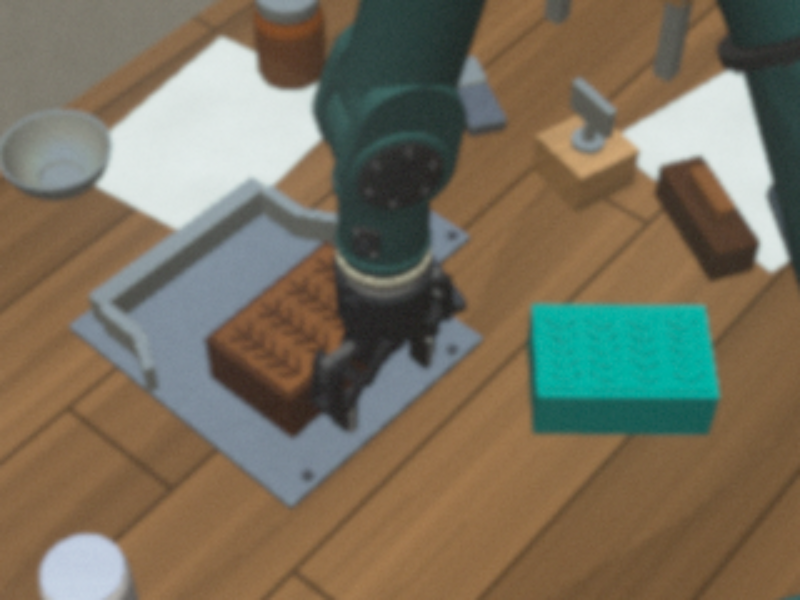

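>>> move_arm(moves=[[0.107,-0.004,0,0,0,0,85],[0.107,-0.004,0,0,0,0,85],[0.107,-0.004,0,0,0,0,85],[0.107,-0.004,0,0,0,0,85],[0.107,-0.004,0,0,0,0,85],[0.107,-0.004,0,0,0,0,85],[0.107,-0.004,0,0,0,0,85],[0.107,-0.004,0,0,0,0,85],[0.107,-0.004,0,0,0,0,85],[0.107,-0.004,0,0,0,0,85],[0.107,-0.004,0,0,0,0,85]])

```text
time_s: 6.45
ee_pos: [0.5289, -0.0027, 0.015]
tool_rot: [0.709, -0.018, 0.008, -0.705]
ft_force: [-14.3, -0.0, 11.2]
width: 0.0849
```

```bash
python3 s.py; python3 m.py | egrep 'side|top|block|fence'
```

```text
t 6.45 ee [528.9  -2.7  15. ] jaw 87.83 y [-0.014 -0.004 -1.   ] F [-14.3  -0.   11.2] T [0.1  2.35 0.  ] w 0.0849 q [ 0.23  0.74 -0.44  2.15  0.76  0.43  0.71]
top
 block (288, 578.9, 3.5, 133.8, 121.1, 88.55, np.float64(63.9))
 fence (226, 692.1, 14.8, 78.7, 230.9, 17.86, np.float64(41.5))
 keytop None
side
 block (1250, 583.1, -0.9, 151.0, 125.5, 88.69, np.float64(65.2))
 fence (550, 665.4, 6.2, 216.3, 90.3, 89.32, np.float64(41.9))
 keytop (164, 485.6, -338.8, 13.2, 55.7, 72.63, np.float64(104.1))
```

```bash
python3 s.py
python3 - <<'E'
from h import *
c=shot('side','s3.png'); cv2.imwrite('pics/s3.png',cv2.resize(c['image'][100:340,170:490,::-1],None,fx=2.5,fy=2.5))
P=cloud(c);x,y,z=[P[...,i]*1000 for i in range(3)]
m=(z>56)&(z<72)&(x>530)&(x<680)&(abs(y)<80);q=P[m]*1000
A=np.c_[q[:,:2],np.ones(len(q))];print(np.linalg.lstsq(A,q[:,2],rcond=None)[0], q[:,0].min(),q[:,0].max())
E
```

```text
t 6.55 ee [532.8  -2.6  15. ] jaw 87.78 y [-0.008 -0.002 -1.   ] F [-7.4  1.   3. ] T [-0.1   1.46  0.03] w 0.0851 q [ 0.23  0.74 -0.44  2.14  0.77  0.43  0.71]
[ 1.17428498e-02 -1.17983570e-02  5.83935070e+01] 530.9854430869107 649.0895632211706
```

View pics/s3.png

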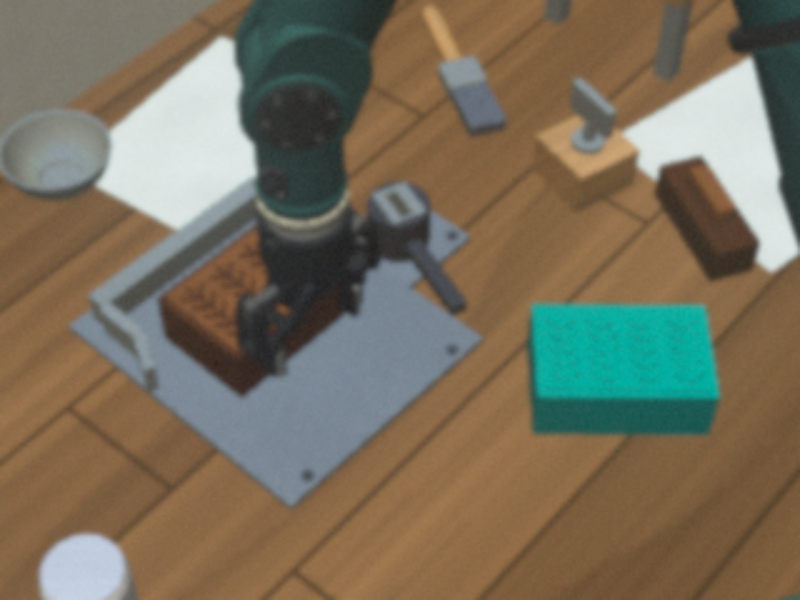

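>>> move_arm(moves=[[0.065,-0.0025,0,0,0,0,85],[0.065,-0.0025,0,0,0,0,85],[0.065,-0.0025,0,0,0,0,85],[0.065,-0.0025,0,0,0,0,85],[0.065,-0.0025,0,0,0,0,85],[0.065,-0.0025,0,0,0,0,85],[0,0,0,0,0,0,85],[0,0,0,0,0,0,85]])

```text
time_s: 7.4
ee_pos: [0.5611, -0.0037, 0.0149]
tool_rot: [0.708, -0.017, 0.01, -0.706]
ft_force: [-8.6, 0.0, 3.6]
width: 0.0848
```

```bash
python3 s.py
python3 - <<'E'
from h import *
c=shot('side','s4.png'); cv2.imwrite('pics/s4.png',cv2.resize(c['image'][100:340,170:490,::-1],None,fx=2.5,fy=2.5))
E
```

```text
t 7.4 ee [561.1  -3.7  14.9] jaw 87.79 y [-0.01  -0.003 -1.   ] F [-8.6  0.   3.6] T [-0.07  1.45  0.  ] w 0.0848 q [ 0.25  0.76 -0.46  2.08  0.74  0.48  0.76]
```

View pics/s4.png

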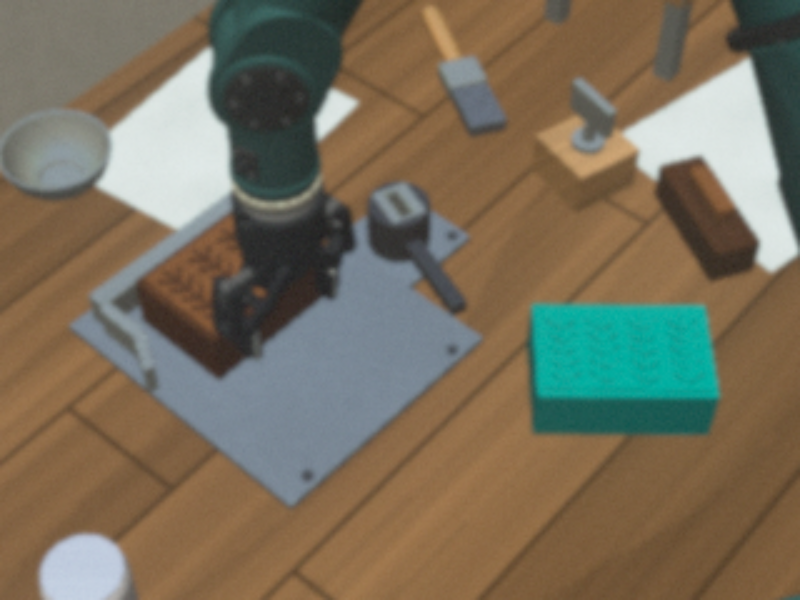

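>>> move_arm(moves=[[0.04,-0.0015,0,0,0,0,85],[0.04,-0.0015,0,0,0,0,85],[0.04,-0.0015,0,0,0,0,85],[0,0,0,0,0,0,85]])

```text
time_s: 7.85
ee_pos: [0.5694, -0.0039, 0.0148]
tool_rot: [0.708, -0.017, 0.01, -0.706]
ft_force: [-9.3, 1.1, 3.8]
width: 0.0847
```

>>> move_arm(moves=[[0.03,-0.001,0,0,0,0,85],[0,0,0,0,0,0,85]])

```text
time_s: 8.05
ee_pos: [0.571, -0.004, 0.0148]
tool_rot: [0.708, -0.018, 0.009, -0.706]
ft_force: [-10.4, 1.3, 7.0]
width: 0.085
```

>>> move_arm(moves=[[0.03,-0.001,0,0,0,0,85],[0,0,0,0,0,0,85]])

```text
time_s: 8.25
ee_pos: [0.5733, -0.004, 0.0148]
tool_rot: [0.708, -0.018, 0.009, -0.706]
ft_force: [-10.5, -0.6, 5.1]
width: 0.085
```

>>> move_arm(moves=[[0.03,-0.001,0,0,0,0,85],[0,0,0,0,0,0,85]])

```text
time_s: 8.45
ee_pos: [0.5755, -0.0042, 0.0148]
tool_rot: [0.708, -0.018, 0.009, -0.706]
ft_force: [-10.0, 0.9, 5.3]
width: 0.0848
```

>>> move_arm(moves=[[0.03,-0.001,0,0,0,0,85],[0,0,0,0,0,0,85]])

```text
time_s: 8.65
ee_pos: [0.5759, -0.0042, 0.0148]
tool_rot: [0.708, -0.019, 0.008, -0.705]
ft_force: [-14.2, 0.7, 8.6]
width: 0.085
```

```bash
python3 s.py
python3 - <<'E'
from h import *
for n in('side','top'):
  c=shot(n); P=cloud(c);x,y,z=[P[...,i]*1000 for i in range(3)]
  m=(z>57)&(z<72)&(x>590)&(x<720)&(abs(y)<80);q=P[m]*1000
  for y0 in range(-80,80,20):
    s=q[(q[:,1]>=y0)&(q[:,1]<y0+20)]
    if len(s): print(n,y0,s[:,0].max().round(1))
c=np.load('last_side.npz')
cv2.imwrite('pics/s5.png',cv2.resize(c['image'][100:340,170:490,::-1],None,fx=2.5,fy=2.5))
E
```

```text
t 8.65 ee [575.9  -4.2  14.8] jaw 87.81 y [-0.015 -0.004 -1.   ] F [-14.2   0.7   8.6] T [0.04 2.36 0.01] w 0.085 q [ 0.26  0.78 -0.48  2.04  0.72  0.51  0.78]
side -80 601.0
side -60 685.6
side -40 687.4
side -20 687.0
side 0 690.1
side 20 689.4
side 40 693.8
side 60 689.6
top -80 610.6
top -60 613.2
top 20 628.5
top 40 685.7
top 60 687.1
```

View pics/s5.png

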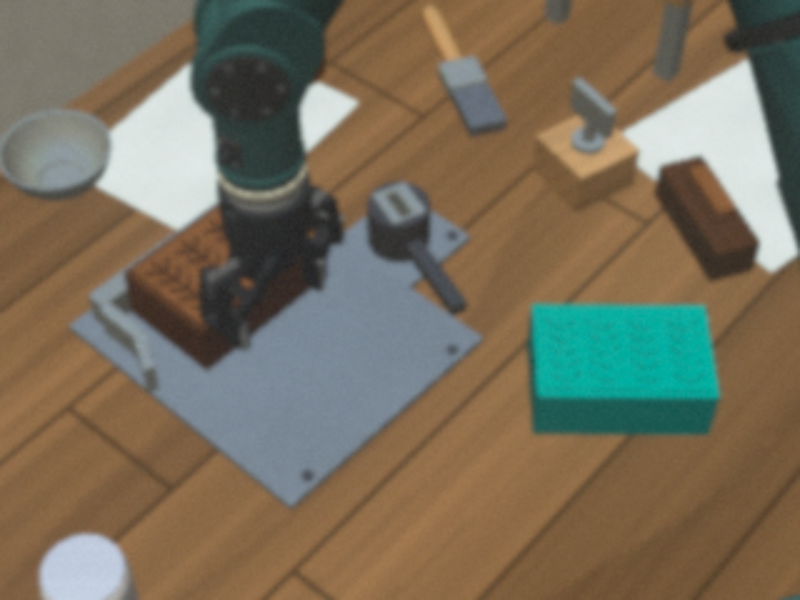

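>>> move_arm(moves=[[0.04,-0.001,0,0,0,0,85],[0.03,-0.001,0,0,0,0,85],[0,0,0,0,0,0,85],[0,0,0,0,0,0,85]])

```text
time_s: 9.15
ee_pos: [0.5756, -0.0043, 0.0145]
tool_rot: [0.709, -0.022, 0.005, -0.705]
ft_force: [-22.3, 1.8, 16.2]
width: 0.085
```

>>> move_arm(moves=[[-0.1,0.004,0,0,0,0,85],[-0.2,0.008,0,0,0,0,85],[-0.3,0.01,0,0,0,0,85],[0,0,0.5,0,0,0,85],[0,0,0.5,0,0,0,85],[0,0,0.5,0,0,0,85],[0,0,0.5,0,0,0,85],[0,0,0,0,0,0,85]])

```text
time_s: 9.95
ee_pos: [0.5488, -0.001, 0.1708]
tool_rot: [-0.706, 0.01, -0.018, 0.707]
ft_force: [0.9, 0.9, 0.3]
width: 0.085
```

>>> move_arm(moves=[[-0.058,-0.373,0,0,0,-0.206,85],[-0.058,-0.373,0,0,0,-0.206,85],[-0.058,-0.373,0,0,0,-0.206,85],[-0.058,-0.373,0,0,0,-0.206,85],[-0.058,-0.373,0,0,0,-0.206,85],[-0.058,-0.373,0,0,0,-0.206,85],[-0.058,-0.373,0,0,0,-0.206,85],[-0.058,-0.373,0,0,0,-0.206,85],[-0.058,-0.373,0,0,0,-0.206,85],[-0.058,-0.373,0,0,0,-0.206,85],[0,0,0,0,0,0,85],[0,0,0,0,0,0,85]])

```text
time_s: 11.15
ee_pos: [0.5008, -0.282, 0.1651]
tool_rot: [-0.701, 0.09, -0.09, 0.702]
ft_force: [-0.0, 1.4, 0.0]
width: 0.0852
```

```bash
python3 s.py
python3 - <<'E'
from m import *
for n in('top','side'):
  c=shot(n,n+'6.png'); P=cloud(c);x,y,z=[P[...,i]*1000 for i in range(3)]
  print(n,'block',rect(P,.057,.075,(.55,.72,-.09,.12)),'barrel',rect(P,.052,.066,(.49,.63,-.19,-.11)),'key',rect(P,.09,.11,(.43,.54,-.38,-.28)))
  for k,sel in (('front',1),('rear',-1)):
    m=(z>57)&(z<72)&(x>560)&(x<720)&(y<72)&(y>-72);q=P[m]*1000
    e=[]
    for y0 in range(-72,72,6):
      s=q[(q[:,1]>=y0)&(q[:,1]<y0+6)]
      if len(s): e.append((y0+3,(s[:,0]*sel).max()*sel))
    e=np.array(e);p=np.polyfit(e[:,0],e[:,1],1);print(k,'slope',np.degrees(p[0]),'x0',p[1],np.std(e[:,1]-np.polyval(p,e[:,0])))
E
```

```text
t 11.15 ee [ 500.8 -282.   165.1] jaw 75.37 y [-0.     0.001 -1.   ] F [-0.   1.4  0. ] T [0.09 0.02 0.03] w 0.0852 q [ 0.89  0.56 -0.63  1.99  0.48  0.74  1.29]
top block (2085, 637.4, -6.1, 150.1, 99.5, 88.11, np.float64(63.9)) barrel (316, 563.7, -156.3, 53.5, 56.5, 26.98, np.float64(57.1)) key (98, 483.6, -340.5, 12.4, 47.4, 72.62, np.float64(104.1))
front slope 0.8047769871393176 x0 684.7411655818472 2.798568978709789
rear slope 2.0543924982992 x0 588.5578561106278 0.5896337346423741
side block (2445, 636.9, -3.4, 155.2, 105.0, 87.59, np.float64(65.4)) barrel (369, 564.4, -154.4, 54.7, 60.1, 40.98, np.float64(58.3)) key (166, 486.8, -338.7, 15.9, 57.5, 79.48, np.float64(103.3))
front slope 1.7155179383701151 x0 687.9326091090136 0.9952748142003444
rear slope 2.0782223796058306 x0 586.7683743405499 0.7449537795114328
```

View pics/top6.png

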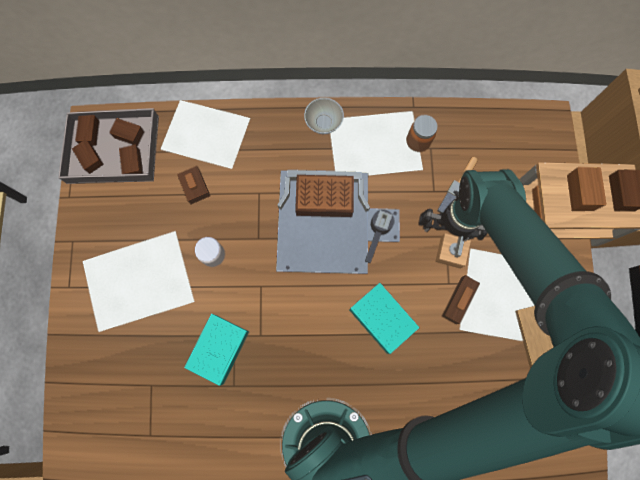

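View pics/side6.png

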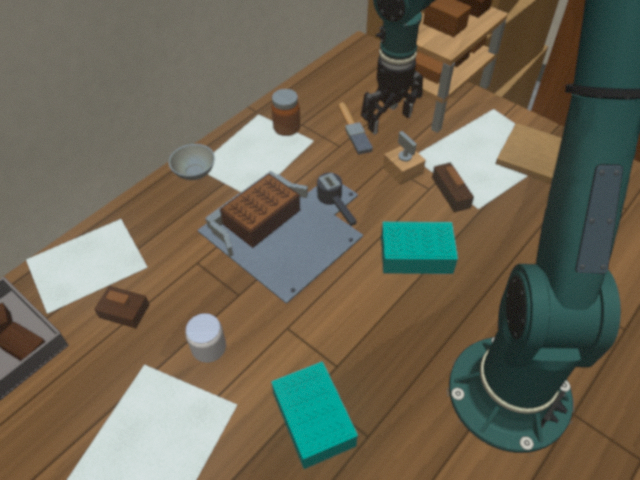

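>>> move_arm(moves=[[-0.1,-0.387,0,0,0,-0.2,85],[-0.1,-0.387,0,0,0,-0.2,85],[0,0,0,0,0,0,85],[0,0,0,0,0,0,85]])

```text
time_s: 11.65
ee_pos: [0.4863, -0.3385, 0.1653]
tool_rot: [-0.699, 0.104, -0.104, 0.7]
ft_force: [-0.0, -0.4, 0.5]
width: 0.0849
```

```bash
python3 s.py
python3 - <<'E'
from h import *
c=shot('top','t7.png'); a=cv2.resize(c['image'][190:310,400:520,::-1],None,fx=4.5,fy=4.5)
d=shot('side','s7.png'); b=cv2.resize(d['image'][80:200,340:460,::-1],None,fx=4.5,fy=4.5)
a=a[:, :400]; b=b[:, :400] if 0 else b
cv2.imwrite('pics/c7.png',np.hstack([cv2.resize(a,(400,540)),cv2.resize(b,(400,400)) if 0 else cv2.resize(b,(400,540))]))
E
```

```text
t 11.65 ee [ 486.3 -338.5  165.3] jaw 73.12 y [ 0.     0.001 -1.   ] F [-0.  -0.4  0.5] T [ 0.13 -0.03 -0.04] w 0.0849 q [ 0.97  0.58 -0.61  1.95  0.47  0.76  1.36]
```

View pics/c7.png

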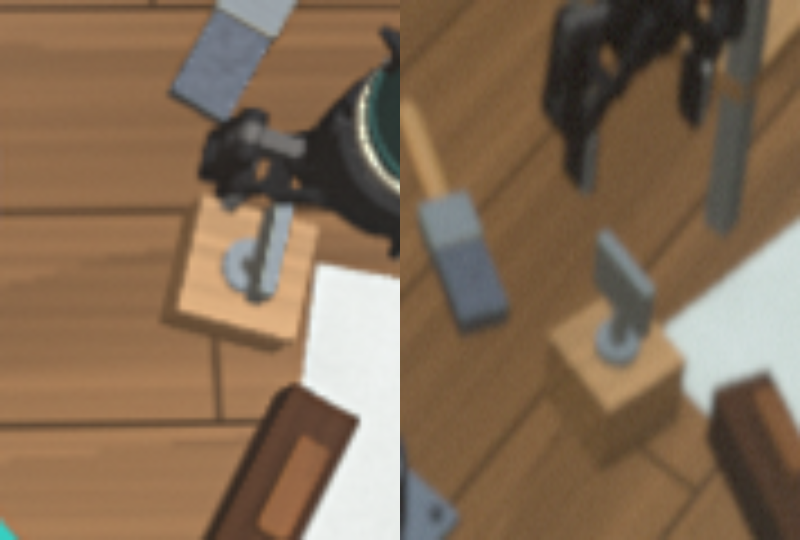

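>>> move_arm(moves=[[0,-0.015,-0.4,0,0,0,85],[0,0,-0.4,0,0,0,85],[0,0,-0.4,0,0,0,85],[0,0,-0.05,0,0,0,85],[0,0,0,0,0,0,85],[0,0,0,0,0,0,85]])

```text
time_s: 12.35
ee_pos: [0.4875, -0.34, 0.0729]
tool_rot: [0.7, -0.103, 0.104, -0.699]
ft_force: [-0.1, -0.2, 1.0]
width: 0.0851
```

```bash
python3 s.py
python3 - <<'E'
from h import *
d=shot('side','s8.png'); cv2.imwrite('pics/c8.png',cv2.resize(d['image'][80:200,340:460,::-1],None,fx=5,fy=5,interpolation=2))
E
```

```text
t 12.35 ee [ 487.5 -340.    72.9] jaw 73.17 y [ 0.002 -0.001 -1.   ] F [-0.1 -0.2  1. ] T [-0.03 -0.01 -0.01] w 0.0851 q [ 0.89  0.7  -0.51  1.99  0.59  0.6   1.25]
```

View pics/c8.png

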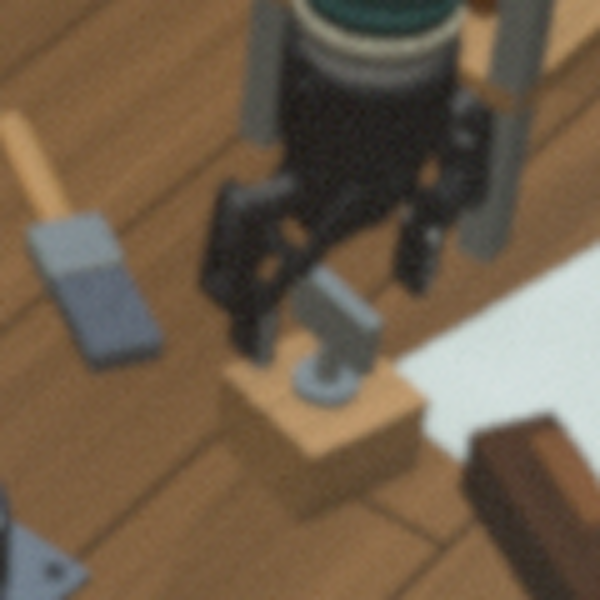

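>>> move_arm(moves=[[0,0,0,0,0,0,40],[0,0,0,0,0,0,20],[0,0,0,0,0,0,5],[0,0,0,0,0,0,5],[0,0,0,0,0,0,5],[0,0,0,0,0,0,5]], grip_force=40)

```text
time_s: 13.0
ee_pos: [0.4862, -0.3406, 0.0717]
tool_rot: [0.699, -0.104, 0.104, -0.699]
ft_force: [-0.9, -0.1, 1.5]
width: 0.0094
```

```bash
python3 s.py
python3 - <<'E'
from h import *
d=shot('side','s9.png'); cv2.imwrite('pics/c9.png',cv2.resize(d['image'][80:200,340:460,::-1],None,fx=5,fy=5,interpolation=2))
E
```

```text
t 13.0 ee [ 486.2 -340.6   71.7] jaw 73.09 y [ 0. -0. -1.] F [-0.9 -0.1  1.5] T [ 0.05  0.07 -0.01] w 0.0094 q [ 0.89  0.7  -0.51  2.    0.59  0.6   1.25]
```

View pics/c9.png

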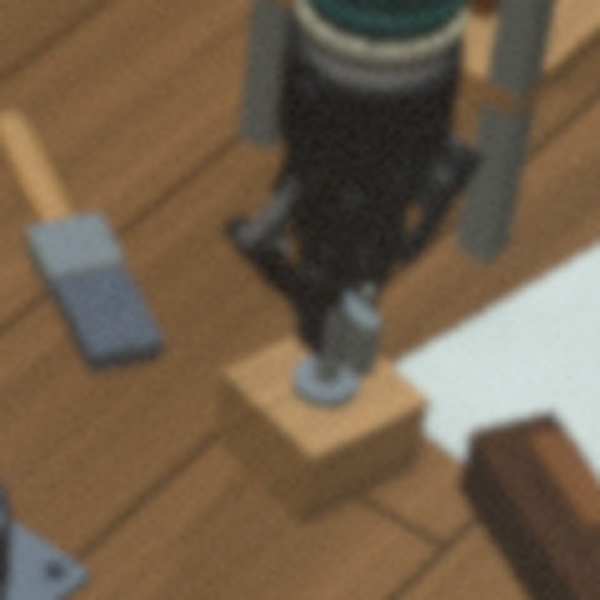

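>>> move_arm(moves=[[0,0,0.1,0,0,0,5],[0,0,0.2,0,0,0,5],[0,0,0.3,0,0,0,5],[0,0,0.4,0,0,0,5],[0,0,0.35,0,0,0,5],[0,0,0,0,0,0,5]], grip_force=80)

```text
time_s: 13.65
ee_pos: [0.4889, -0.3414, 0.1775]
tool_rot: [0.7, -0.101, 0.107, -0.698]
ft_force: [-0.0, 0.4, -1.4]
width: 0.009
```

```bash
python3 s.py
cat > arm.py <<'E'
from h import *
def armfit(c):
    P=cloud(c);x,y,z=[P[...,i]*1000 for i in range(3)]
    m=(z>29)&(z<41)&(x>440)&(x<530)&(y<-90)&(y>-190); q=P[m][:,:2]*1000
    for _ in range(3):
        ce=np.median(q,0);u,s,v=np.linalg.svd(q-q.mean(0));d=v[0]; 
        t=(q-q.mean(0))@np.array([-d[1],d[0]]); q=q[abs(t)<10]
    if d[0]>0:d=-d
    mu=q.mean(0); off=(np.array([564.2,-155.5])-mu); 
    print('n',len(q),'dir',np.degrees(np.arctan2(d[1],d[0])).round(2),'mean',mu.round(1),'perp to barrel c',(off@np.array([-d[1],d[0]])).round(2))
if __name__=='__main__':
    for n in('top','side'): armfit(shot(n,n+'10.png'))
    ims=[]
    for n,(r0,c0) in(('top',(205,355)),('side',(165,310))):
        im=cv2.imread(f'pics/{n}10.png')[r0:r0+70,c0:c0+55]; ims.append(cv2.resize(im,(390,496),interpolation=2))
    cv2.imwrite('pics/c10.png',np.hstack(ims))
E
python3 arm.py
```

```text
t 13.65 ee [ 488.9 -341.4  177.5] jaw 73.09 y [ 0.007 -0.004 -1.   ] F [-0.   0.4 -1.4] T [ 0.01 -0.02 -0.02] w 0.009 q [ 0.98  0.56 -0.63  1.94  0.46  0.78  1.37]
n 170 dir 157.77 mean [ 495.2 -128.9] perp to barrel c -1.54
n 207 dir 157.57 mean [ 493.3 -124.8] perp to barrel c 1.34
```

View pics/c10.png

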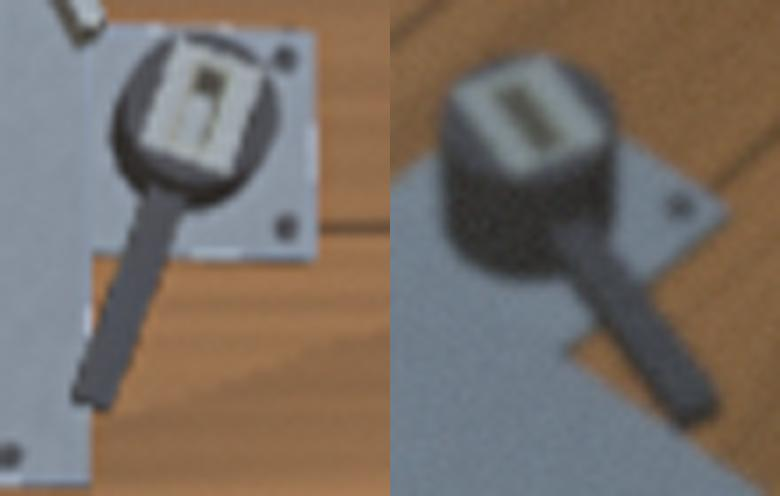

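View pics/side10.png

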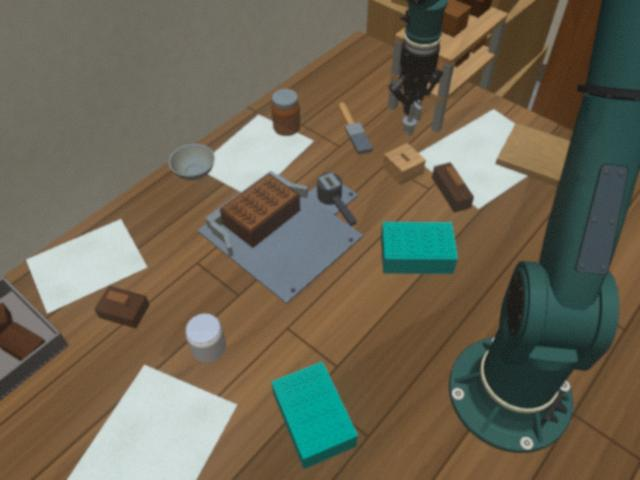

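>>> move_arm(moves=[[0.165,0.412,0,0,0,-0.15,5],[0.165,0.412,0,0,0,-0.15,5],[0.165,0.412,0,0,0,-0.15,5],[0.165,0.412,0,0,0,-0.15,5],[0.165,0.412,0,0,0,-0.15,5],[0.165,0.412,0,0,0,-0.15,5],[0,0,-0.2,0,0,0,5],[0,0,-0.2,0,0,0,5],[0,0,0,0,0,0,5],[0,0,0,0,0,0,5]])

```text
time_s: 14.75
ee_pos: [0.5588, -0.1567, 0.1414]
tool_rot: [0.694, -0.139, 0.136, -0.693]
ft_force: [0.2, -0.1, -1.3]
width: 0.009
```

```bash
python3 s.py
python3 - <<'E'
from h import *
ims=[]
for n,(r0,c0) in(('top',(165,340)),('side',(120,285))):
    c=shot(n,n+'11.png'); im=cv2.imread(f'pics/{n}11.png')[r0:r0+90,c0:c0+90]; ims.append(cv2.resize(im,(400,400),interpolation=2))
cv2.imwrite('pics/c11.png',np.hstack(ims))
E
```

```text
t 14.75 ee [ 558.8 -156.7  141.4] jaw 67.56 y [-0.003 -0.    -1.   ] F [ 0.2 -0.1 -1.3] T [-0.02  0.01 -0.03] w 0.009 q [ 0.6   0.59 -0.57  1.99  0.48  0.7   0.91]
```

View pics/c11.png

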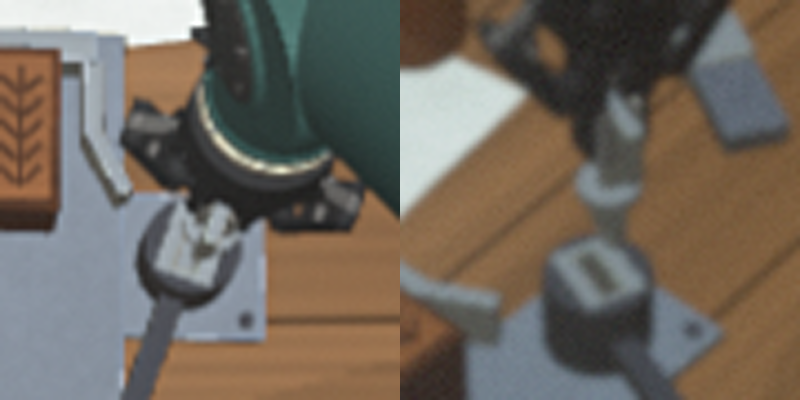

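```bash
cat > ov.py <<'E'
from h import *
def proj(c,p):
    q=(np.array(p)-np.array(c['eye']))@RM(c); 
    o,_=cv2.projectPoints(q.reshape(-1,1,3).astype(float),np.zeros(3),np.zeros(3),np.array(c['camera_matrix']),np.array([float(c['k1']),0,0,0]))
    return o.reshape(-1,2)
def box(cx,cy,z,l,w,a):
    a=np.radians(a);u=np.array([np.cos(a),np.sin(a)]);v=np.array([-u[1],u[0]])
    return [[*(np.array([cx,cy])+s*l/2*u+t*w/2*v)/1000*1.0,z/1000] if 0 else [*((np.array([cx,cy])+s*l/2*u+t*w/2*v)/1000),z/1000] for s,t in((1,1),(1,-1),(-1,-1),(-1,1))]
def circ(cx,cy,z,R): return [[(cx+R*np.cos(t))/1000,(cy+R*np.sin(t))/1000,z/1000] for t in np.linspace(0,6.28,40)]
def overlay(fn,tag,kx,ky,kz,ka,crops,lx=564.2,ly=-155.5,la=-22.3):
    ims=[]
    for n,(r0,c0) in crops.items():
        c=np.load(f'last_{n}.npz'); S=6.6
        im=cv2.resize(c['image'][r0:r0+60,c0:c0+60,::-1],None,fx=S,fy=S,interpolation=2)
        for pts,col in((box(lx,ly,58,31,11,la),(0,255,0)),(circ(lx,ly,58,29),(0,255,0)),
             (circ(kx,ky,kz+35,16),(0,0,255)),(circ(kx,ky,kz+41,16),(0,0,255)),(box(kx,ky,kz,18,6,ka),(255,0,255)),(box(kx,ky,kz+95,55,10,ka),(0,255,255))):
            o=((proj(c,pts)-[c0,r0]+.5)*S).astype(np.int32); cv2.polylines(im,[o],True,col,1)
        ims.append(im)
    cv2.imwrite('pics/'+fn,np.hstack(ims))
E
python3 - <<'E'
from ov import *
s=r.read_state();x,y,z=s['ee_pos']*1000
overlay('c12.png','',x,y,z-71.7+11,-22.4,{'top':(190,355),'side':(145,300)})
E
```

```text
(no output)
```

View pics/c12.png

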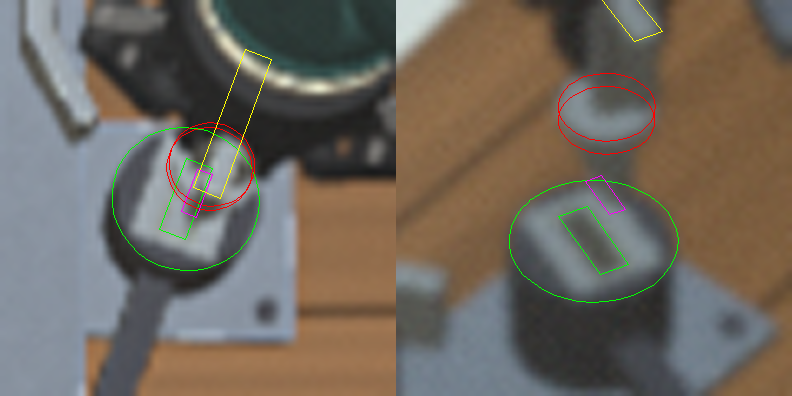

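>>> move_arm(moves=[[0.07,0.011,-0.1,0,0,0.02,5],[0,0,0,0,0,0,5],[0,0,0,0,0,0,5],[0,0,0,0,0,0,5]])

```text
time_s: 15.25
ee_pos: [0.5657, -0.1543, 0.1354]
tool_rot: [-0.694, 0.136, -0.136, 0.694]
ft_force: [0.5, 1.2, -1.3]
width: 0.0088
```

```bash
python3 - <<'E'
from ov import *
shot('top');shot('side')
s=r.read_state();x,y,z=s['ee_pos']*1000;print(x,y,z)
overlay('c13.png','',x,y,z-71.7+11,-22.3,{'top':(190,355),'side':(145,300)})
E
python3 s.py
```

```text
565.6658943914033 -154.2870273662905 135.48195423086702
t 15.35 ee [ 565.7 -154.3  135.5] jaw 67.81 y [ 0. -0. -1.] F [ 0.7 -0.1 -1.5] T [ 0.04 -0.01 -0.  ] w 0.0094 q [ 0.59  0.6  -0.56  1.98  0.49  0.69  0.9 ]
```

View pics/c13.png

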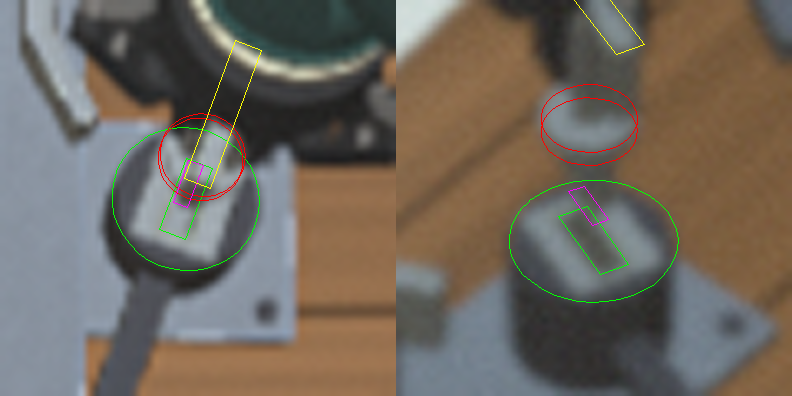

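Run:
```python
from ov import *
import ov
ims=[]
for n,(r0,c0) in {'top':(200,360),'side':(160,308)}.items():
    c=np.load(f'last_{n}.npz'); S=9; src=cv2.imread(f'pics/{n}10.png')
    im=cv2.resize(src[r0:r0+44,c0:c0+44],None,fx=S,fy=S,interpolation=cv2.INTER_NEAREST)
    for pts in(box(564.2,-155.5,58,31,11,-22.3),circ(564.2,-155.5,58,29)):
        o=((proj(c,pts)-[c0,r0]+.5)*S).astype(np.int32); cv2.polylines(im,[o],True,(0,255,0),1)
    ims.append(im)
cv2.imwrite('pics/c14.png',np.hstack(ims))
```

```text
(no output)
```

View pics/c14.png

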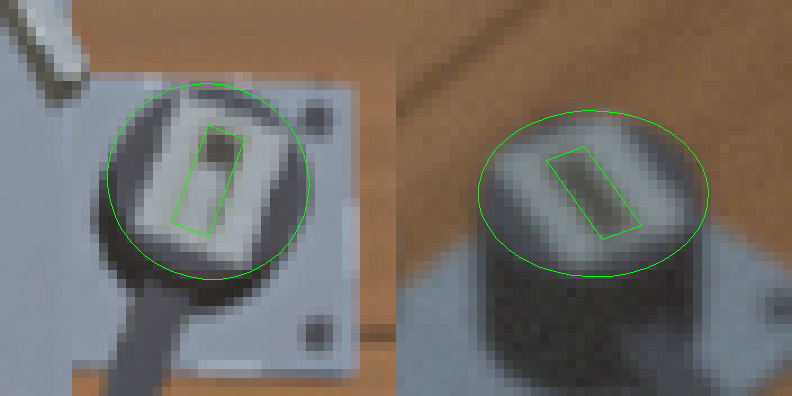

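>>> move_arm(moves=[[-0.02,-0.018,-0.06,0,0,0.1,5],[0,0,-0.06,0,0,0,5],[0,0,0,0,0,0,5],[0,0,0,0,0,0,5]])

```text
time_s: 15.75
ee_pos: [0.5639, -0.1557, 0.126]
tool_rot: [-0.695, 0.133, -0.132, 0.695]
ft_force: [0.2, -0.7, -2.5]
width: 0.0088
```

```bash
python3 s.py
```

```text
t 15.75 ee [ 563.9 -155.7  126. ] jaw 68.41 y [-0.001  0.    -1.   ] F [ 0.2 -0.7 -2.5] T [ 0.02  0.03 -0.02] w 0.0088 q [ 0.58  0.61 -0.55  1.99  0.5   0.68  0.9 ]
```

Well aligned. Lower in small steps with force checks.

>>> move_arm(moves=[[0,0,-0.05,0,0,0,5],[0,0,-0.05,0,0,0,5],[0,0,-0.04,0,0,0,5],[0,0,0,0,0,0,5]])

```text
time_s: 16.15
ee_pos: [0.5637, -0.1556, 0.1152]
tool_rot: [0.695, -0.133, 0.132, -0.695]
ft_force: [-0.2, -0.3, -1.4]
width: 0.009
```

```bash
python3 s.py
```

```text
t 16.15 ee [ 563.7 -155.6  115.2] jaw 68.41 y [-0.001  0.    -1.   ] F [-0.2 -0.3 -1.4] T [-0.04  0.02  0.02] w 0.009 q [ 0.58  0.63 -0.54  2.    0.52  0.66  0.89]
```

>>> move_arm(moves=[[0,0,-0.04,0,0,0,5],[0,0,-0.04,0,0,0,5],[0,0,0,0,0,0,5]])

```text
time_s: 16.45
ee_pos: [0.5638, -0.1557, 0.1094]
tool_rot: [0.695, -0.133, 0.132, -0.695]
ft_force: [-0.5, -0.1, -0.4]
width: 0.0091
```

>>> move_arm(moves=[[0,0,-0.04,0,0,0,5],[0,0,-0.04,0,0,0,5],[0,0,0,0,0,0,5]])

```text
time_s: 16.75
ee_pos: [0.5638, -0.1557, 0.1033]
tool_rot: [0.695, -0.133, 0.132, -0.695]
ft_force: [0.8, 0.4, -0.8]
width: 0.0089
```

```bash
python3 s.py
```

```text
t 16.75 ee [ 563.8 -155.7  103.3] jaw 68.41 y [-0.001  0.    -1.   ] F [ 0.8  0.4 -0.8] T [ 0.03 -0.02 -0.02] w 0.0089 q [ 0.57  0.64 -0.53  2.    0.53  0.64  0.88]
```

>>> move_arm(moves=[[0,0,-0.05,0,0,0,5],[0,0,-0.05,0,0,0,5],[0,0,-0.05,0,0,0,5],[0,0,-0.05,0,0,0,5],[0,0,0,0,0,0,5]])

```text
time_s: 17.25
ee_pos: [0.5636, -0.1556, 0.0881]
tool_rot: [0.695, -0.133, 0.132, -0.695]
ft_force: [0.7, 0.2, -1.0]
width: 0.009
```

>>> move_arm(moves=[[0,0,-0.03,0,0,0,5],[0,0,-0.02,0,0,0,5],[0,0,0,0,0,0,5]])

```text
time_s: 17.55
ee_pos: [0.564, -0.1557, 0.0849]
tool_rot: [0.695, -0.133, 0.132, -0.695]
ft_force: [0.2, -0.1, -2.6]
width: 0.009
```

```bash
python3 s.py
```

```text
t 17.55 ee [ 564.  -155.7   84.9] jaw 68.41 y [-0.  0. -1.] F [ 0.2 -0.1 -2.6] T [-0.02 -0.03 -0.01] w 0.009 q [ 0.55  0.67 -0.51  2.01  0.56  0.6   0.86]
```

>>> move_arm(moves=[[0,0,-0.02,0,0,0,5],[0,0,-0.01,0,0,0,5],[0,0,0,0,0,0,5]])

```text
time_s: 17.85
ee_pos: [0.5644, -0.1557, 0.0837]
tool_rot: [0.695, -0.132, 0.133, -0.694]
ft_force: [-0.9, -0.0, 4.4]
width: 0.0093
```

>>> move_arm(moves=[[0,0,-0.02,0,0,0,5],[0,0,0,0,0,0,5]])

```text
time_s: 18.05
ee_pos: [0.5644, -0.1557, 0.0837]
tool_rot: [0.695, -0.132, 0.133, -0.694]
ft_force: [-4.2, -0.1, 15.8]
width: 0.0092
```

>>> move_arm(moves=[[0,0,-0.02,0,0,0,5],[0,0,0,0,0,0,5],[0,0,0,0,0,0,5]])

```text
time_s: 18.35
ee_pos: [0.5645, -0.1557, 0.0836]
tool_rot: [0.696, -0.132, 0.133, -0.694]
ft_force: [-6.6, 0.6, 25.4]
width: 0.009
```

```bash
python3 s.py;  python3 - <<'E'
from ov import *
shot('top');shot('side')
s=r.read_state();x,y,z=s['ee_pos']*1000;print(x,y,z)
overlay('c15.png','',564.2,-155.5,23,-21.6,{'top':(190,355),'side':(145,300)})
E
```

```text
t 18.35 ee [ 564.5 -155.7   83.6] jaw 68.4 y [ 0.    -0.003 -1.   ] F [-6.6  0.6 25.4] T [0.16 1.6  0.03] w 0.009 q [ 0.54  0.67 -0.5   2.01  0.56  0.6   0.85]
564.4621115510819 -155.68172674834756 83.56808067957303
```

View pics/c15.png

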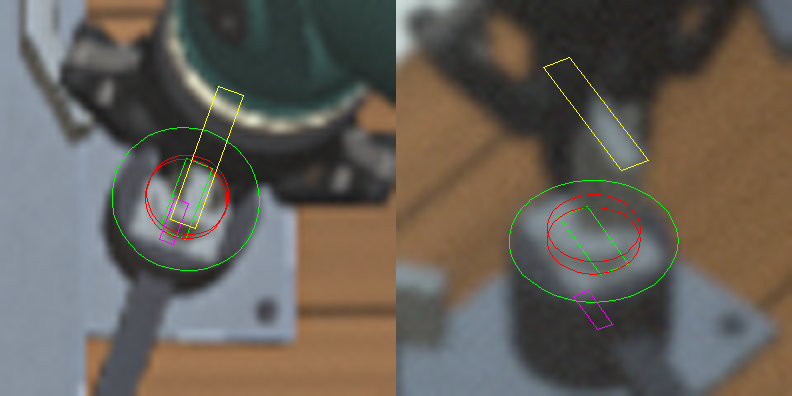

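>>> move_arm(moves=[[0,0,0.03,0,0,-0.3,5],[0,0,0,0,0,-0.5,5],[0,0,0,0,0,-0.6,5],[0,0,0,0,0,-0.6,5],[0,0,0,0,0,-0.6,5],[0,0,0,0,0,0,5]])

```text
time_s: 19.05
ee_pos: [0.5654, -0.1553, 0.0837]
tool_rot: [-0.67, 0.225, -0.227, 0.67]
ft_force: [-1.5, 0.1, 8.0]
width: 0.0092
```

```bash
python3 s.py
```

```text
t 19.05 ee [ 565.4 -155.3   83.7] jaw 52.76 y [ 0.002 -0.001 -1.   ] F [-1.5  0.1  8. ] T [ 0.14  0.37 -0.04] w 0.0092 q [ 0.5   0.66 -0.43  2.01  0.49  0.57  0.65]
```

>>> move_arm(moves=[[-0.005,0,0,0,0,-0.6,5],[0,0,0,0,0,-0.6,5],[0,0,0,0,0,-0.6,5],[0,0,0,0,0,-0.6,5],[0,0,0,0,0,-0.6,5],[0,0,0,0,0,-0.6,5],[0,0,0,0,0,-0.6,5],[0,0,0,0,0,-0.6,5],[0,0,0,0,0,0,5]])

```text
time_s: 19.95
ee_pos: [0.5651, -0.1556, 0.0837]
tool_rot: [-0.593, 0.384, -0.386, 0.593]
ft_force: [-0.7, 0.7, 8.0]
width: 0.0091
```

```bash
python3 s.py
```

```text
t 19.95 ee [ 565.1 -155.6   83.7] jaw 23.95 y [ 0.003 -0.001 -1.   ] F [-0.7  0.7  8. ] T [ 0.07  0.31 -0.04] w 0.0091 q [ 0.4   0.64 -0.3   2.02  0.35  0.53  0.28]
```

>>> move_arm(moves=[[0,0,0,0,0,-0.6,5],[0,0,0,0,0,-0.6,5],[0,0,0,0,0,-0.6,5],[0,0,0,0,0,-0.6,5],[0,0,0,0,0,-0.6,5],[0,0,0,0,0,-0.6,5],[0,0,0,0,0,0,5]])

```text
time_s: 20.65
ee_pos: [0.5648, -0.1557, 0.0837]
tool_rot: [-0.51, 0.489, -0.49, 0.51]
ft_force: [-1.4, -0.8, 9.6]
width: 0.0089
```

```bash
python3 s.py
python3 - <<'E'
from h import *
c=shot('side','side16.png'); cv2.imwrite('pics/c16.png',cv2.resize(c['image'][100:300,200:440,::-1],None,fx=3,fy=3,interpolation=2))
E
```

```text
t 20.65 ee [ 564.8 -155.7   83.7] jaw 2.35 y [ 0.002 -0.001 -1.   ] F [-1.4 -0.8  9.6] T [ 0.1   0.43 -0.06] w 0.0089 q [ 0.33  0.63 -0.19  2.02  0.23  0.51  0.01]
```

View pics/c16.png

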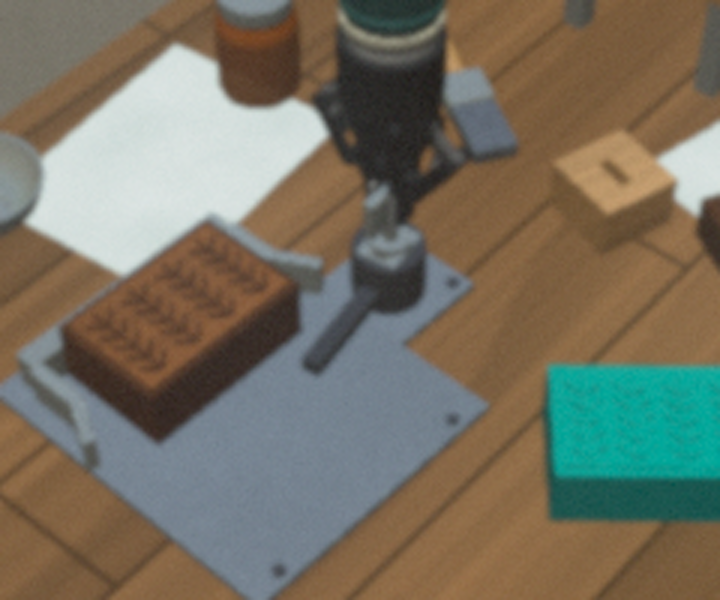

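>>> move_arm(moves=[[0,0,0,0,0,-0.5,5],[0,0,0,0,0,-0.5,5],[0,0,0,0,0,-0.4,5],[0,0,0,0,0,0,5]])

```text
time_s: 21.1
ee_pos: [0.5647, -0.1558, 0.0837]
tool_rot: [0.473, -0.525, 0.526, -0.473]
ft_force: [-1.6, 0.1, 9.9]
width: 0.0091
```

```bash
python3 s.py
```

```text
t 21.1 ee [ 564.7 -155.8   83.7] jaw -6.03 y [ 0.002 -0.001 -1.   ] F [-1.6  0.1  9.9] T [ 0.07  0.48 -0.12] w 0.0091 q [ 0.3   0.63 -0.15  2.02  0.19  0.51 -0.09]
```

>>> move_arm(moves=[[0,0,0,0,0,-0.4,5],[0,0,0,0,0,-0.3,5],[0,0,0,0,0,0,5]])

```text
time_s: 21.4
ee_pos: [0.5646, -0.1558, 0.0837]
tool_rot: [0.453, -0.542, 0.543, -0.454]
ft_force: [-1.3, -0.0, 9.8]
width: 0.0092
```

```bash
python3 s.py; python3 arm.py
python3 - <<'E'
from h import *
for n in('top','side'):
    c=np.load(f'last_{n}.npz');P=cloud(c);x,y,z=[P[...,i]*1000 for i in range(3)]
    m=(z>28)&(z<42)&(x>530)&(x<580)&(y<-45)&(y>-120); q=P[m][:,:2]*1000
    p=np.polyfit(q[:,1],q[:,0],1); print(n,len(q),'arm slope deg',np.degrees(np.arctan(p[0])),np.polyval(p,-155))
c=np.load('last_side.npz'); cv2.imwrite('pics/c17.png',cv2.resize(c['image'][100:300,200:440,::-1],None,fx=3,fy=3,interpolation=2))
E
```

```text
t 21.4 ee [ 564.6 -155.8   83.7] jaw -10.17 y [ 0.002 -0.001 -1.   ] F [-1.3 -0.   9.8] T [-0.04  0.48  0.13] w 0.0092 q [ 0.29  0.62 -0.14  2.02  0.17  0.5  -0.14]
n 0 dir -180.0 mean [nan nan] perp to barrel c nan
n 0 dir -180.0 mean [nan nan] perp to barrel c nan
top 174 arm slope deg 2.913725929691982 564.3471809621356
side 214 arm slope deg 2.8002789474498533 562.7331419075975
  return _methods._mean(a, axis=axis, dtype=dtype,
  ret = um.true_divide(
arm.py:6: RuntimeWarning: Mean of empty slice.
  ce=np.median(q,0);u,s,v=np.linalg.svd(q-q.mean(0));d=v[0];
arm.py:7: RuntimeWarning: Mean of empty slice.
  t=(q-q.mean(0))@np.array([-d[1],d[0]]); q=q[abs(t)<10]
arm.py:9: RuntimeWarning: Mean of empty slice.
  mu=q.mean(0); off=(np.array([564.2,-155.5])-mu);
```

View pics/c17.png

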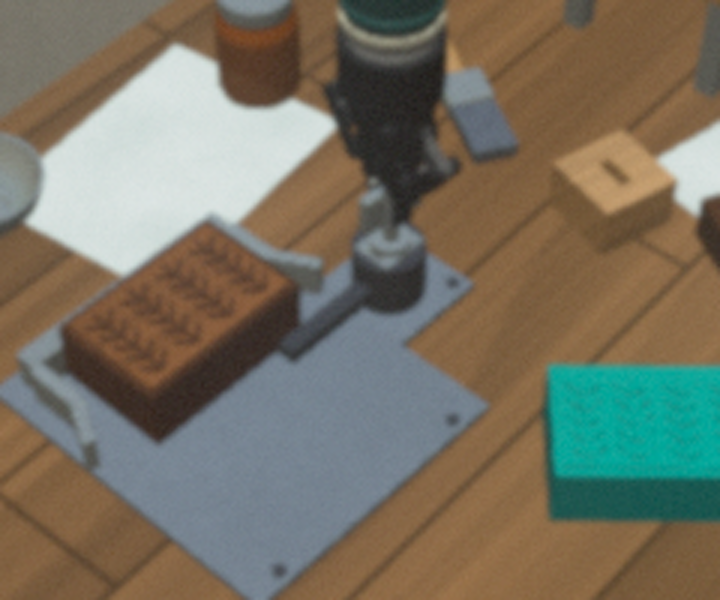

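>>> move_arm(moves=[[0,0,0,0,0,-0.4,5],[0,0,0,0,0,0,5],[0,0,0,0,0,0,5]])

```text
time_s: 21.8
ee_pos: [0.5647, -0.1558, 0.0837]
tool_rot: [0.444, -0.55, 0.551, -0.444]
ft_force: [-2.1, -0.2, 9.7]
width: 0.0089
```

```bash
python3 s.py
```

```text
t 21.8 ee [ 564.7 -155.8   83.7] jaw -12.28 y [ 0.002 -0.002 -1.   ] F [-2.1 -0.2  9.7] T [-0.06  0.47  0.74] w 0.0089 q [ 0.28  0.62 -0.12  2.02  0.15  0.5  -0.17]
```

>>> move_arm(moves=[[0,0,0.01,0,0,0.4,5],[0,0,0,0,0,0,5],[0,0,0,0,0,0,14],[0,0,0,0,0,0,25],[0,0,0,0,0,0,45],[0,0,0,0,0,0,60],[0,0,0,0,0,0,60]])

```text
time_s: 22.5
ee_pos: [0.5636, -0.1556, 0.0826]
tool_rot: [-0.454, 0.543, -0.542, 0.453]
ft_force: [-0.2, -0.2, 1.0]
width: 0.0602
```

```bash
python3 s.py
```

```text
t 22.5 ee [ 563.6 -155.6   82.6] jaw -10.2 y [-0.  0. -1.] F [-0.2 -0.2  1. ] T [-0.03 -0.06  0.01] w 0.0602 q [ 0.29  0.63 -0.14  2.02  0.16  0.5  -0.14]
```

Rise straight up, then clear the view.

>>> move_arm(moves=[[0,0,0.2,0,0,0,60],[0,0,0.4,0,0,0,60],[0,0,0.5,0,0,0,60],[0,0,0.5,0,0,0,60],[0,-0.5,0.2,0,0,0,60],[0,-0.5,0,0,0,0,60],[0,-0.5,0,0,0,0,60],[0,-0.5,0,0,0,0,60],[0,-0.3,0,0,0,0,60],[0,0,0,0,0,0,60],[0,0,0,0,0,0,60]])

```text
time_s: 23.6
ee_pos: [0.5636, -0.3279, 0.2184]
tool_rot: [-0.453, 0.543, -0.543, 0.454]
ft_force: [0.3, 0.3, 1.2]
width: 0.0599
```

```bash
python3 s.py
python3 - <<'E'
from m import *
from ov import *
for n in('top','side'):
    c=shot(n,n+'18.png');P=cloud(c);x,y,z=[P[...,i]*1000 for i in range(3)]
    m=(z>28)&(z<42)&(x>530)&(x<580)&(y<-45)&(y>-120); q=P[m][:,:2]*1000
    p=np.polyfit(q[:,1],q[:,0],1); print(n,len(q),'arm slope deg',np.degrees(np.arctan(p[0])),np.polyval(p,-155))
    print('block',rect(P,.057,.075,(.58,.72,-.09,.12)),'keytop',rect(P,.1,.13,(.5,.63,-.21,-.1)),'stand',rect(P,.1,.13,(.5,.63,-.21,-.1)))
    m=(z>57)&(z<72)&(x>575)&(x<720)&(y<70)&(y>-75);q=P[m]*1000
    for sel in(1,-1):
        e=[]
        for y0 in range(-72,66,6):
            s=q[(q[:,1]>=y0)&(q[:,1]<y0+6)]
            if len(s): e.append((y0+3,(s[:,0]*sel).max()*sel))
        e=np.array(e);p=np.polyfit(e[:,0],e[:,1],1);print(sel,'slope',np.degrees(p[0]),'x0',p[1])
overlay('c18.png','',564.2,-155.5,23,-98,{'top':(190,355),'side':(145,300)},la=-92)
c=np.load('last_side.npz'); cv2.imwrite('pics/c19.png',cv2.resize(c['image'][100:300,200:440,::-1],None,fx=3,fy=3,interpolation=2))
E
```

```text
t 23.6 ee [ 563.6 -327.9  218.4] jaw -10.24 y [ 0.     0.001 -1.   ] F [0.3 0.3 1.2] T [-0.01 -0.    0.04] w 0.0599 q [ 0.57  0.52 -0.16  1.79  0.1   0.85  0.18]
top 177 arm slope deg 2.6698627219667173 564.4008153669309
block (2084, 637.4, -6.4, 149.9, 100.0, 87.68, np.float64(64.0)) keytop (133, 563.4, -158.6, 55.3, 11.8, 79.64, np.float64(114.8)) stand (133, 563.4, -158.6, 55.3, 11.8, 79.64, np.float64(114.8))
1 slope 2.3215621808266933 x0 685.2323574877131
-1 slope 2.0910727564227596 x0 588.9584716597624
side 220 arm slope deg 2.9433687249873706 562.4518112702032
block (2458, 637.2, -4.2, 152.4, 105.9, 87.7, np.float64(65.5)) keytop (206, 563.5, -155.1, 57.6, 14.1, 82.16, np.float64(114.2)) stand (206, 563.5, -155.1, 57.6, 14.1, 82.16, np.float64(114.2))
1 slope 2.165100914019798 x0 687.3527265846886
-1 slope 2.0218076649002636 x0 586.8580395252096
```

View pics/c18.png

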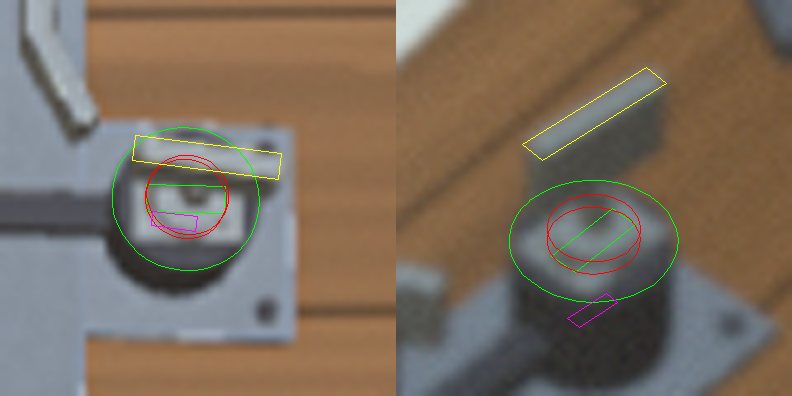

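View pics/c19.png

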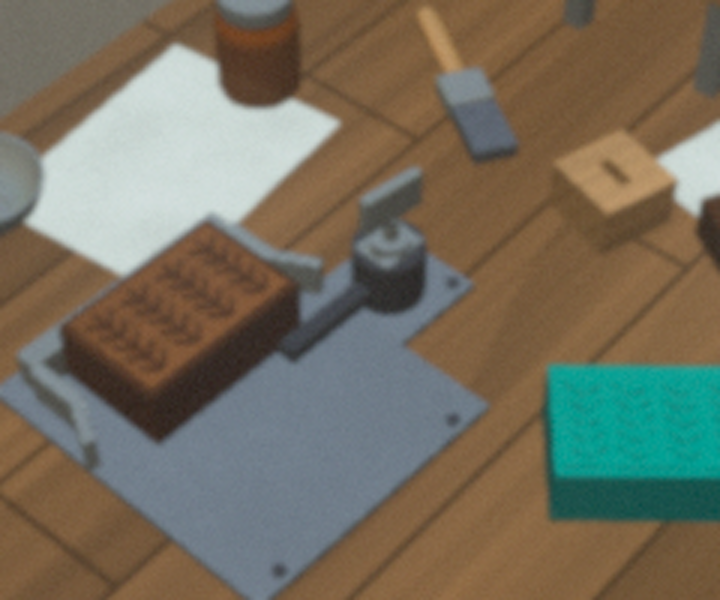

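View pics/top18.png

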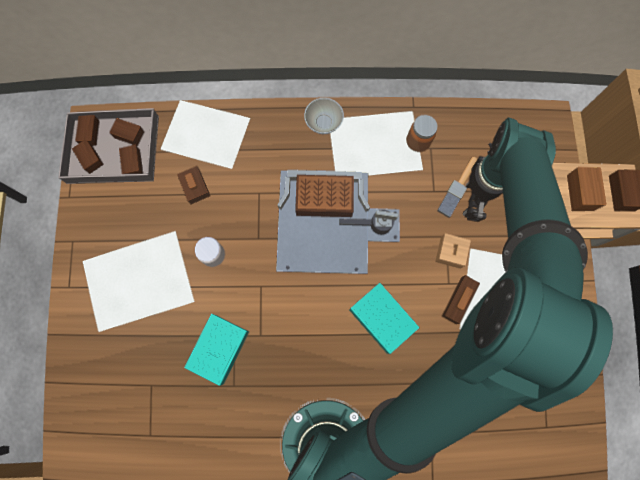

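```bash
python3 -c "
from cell import r
print(r.job_done(), r.read_state()['time_s'])"
```

```text
the job is handed in; nothing more can be done
the job is handed in; nothing more can be done
```

I pushed the block against the fence, took the key from its stand, seated it in the lock, turned it clockwise to the stop, then let go and moved clear. The job was handed in at about 24 s of the 72 s allowed; no verdict was reported.

What the last checks showed:
- **Block:** its front and rear edges lie parallel to the fence, within about 0.2°. Its centre is at the home position (x 637 mm, about 1–3 mm off the bed's middle line) and it lies flat. Pushing force rose from about 10 N to 22 N at the fence.
- **Key:** the arm stopped descending at the height worked out for fully home, 83.6 mm, with 25 N of downward resistance. It stands upright in the slot in both pictures. Its top edge read 114–115 mm where 118 mm was expected; it also read 1–2.5 mm low in the stand, so I put this down to the cameras.
- **Latch:** the arm lies across the bed behind the block, within 1° of parallel to the fence, so about 1.3 rad. Torque reached 0.74 N m at the stop, and I backed the key off slightly within its play before letting go.
- **Bystanders:** nothing else looks moved in the pictures. I did not measure them again afterwards.

The two cameras disagreed by 2–4 mm in y. I used the average, and the key went in without jamming.

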